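# Press a torque rod bush home on a ratchet arbor press

### The job

Slide the torque rod's big eye into the vee on the press plate until it rests against both jaws under the ram, and let go of it. Then take the press handle and pump it in ratchet strokes until the bush's flange is pressed firmly down on the eye: you will feel the handle go hard, and once it has, do not force it further. Lift the handle back up to its top rest and let go; leave everything else on the bench alone.

Things in the scene. Friction and masses are not known exactly. Their poses are not given: they have to be found in the camera images.
- rod: Loose aluminium torque rod (dog-bone link), about 0.6 kg, standing flat on the press's round plate. Its big eye is a plain cylinder 60 mm across and 40 mm high; a straight shank 18 mm wide and 24 mm high (14 to 38 mm above the eye's underside) runs from it to a small eye 38 mm across whose centre lies 170 mm from the big eye's centre. Origin: centre of the big eye's underside; x runs along the shank towards the small eye, z up.
- shank (a point): Point on the rod's shank, 120 mm from the big eye's centre and 28 mm above the eye's underside: mid-width, a good place to pinch it across its 18 mm width from above. It stays clear of the round plate's edge; the press's base casting under it reaches 40 mm above the bench. Pushed towards the vee the rod slides with 2 to 4 N of drag; the ram's nose hangs 4 to 10 mm above the bush. Axes as rod.
- bush: Steel and rubber bush started by hand in the rod's big eye, a tight press fit: it moves only when pressed hard (about 90 N). Its flat round flange is 54 mm across and 4 mm thick. Origin: centre of the flange's underside, so its height above rod's origin is 46 to 49 mm at the start and 40 mm when the flange lies on the eye.
- seat (a point): Centre of the top face of the press's round plate (160 mm across, 52 to 56 mm above the bench), straight under the ram. Two upright jaws, 24 mm high, stand on the plate as a right-angled vee open to the front; the 60 mm eye touches both jaws when its centre is at this point. x points into the vee (towards the press's column), y to the press's left, z up; the handle is on the -y side.
- ram: The press's square steel ram, 28 mm thick, with a round flat nose 48 mm across. It moves only down, 4.5 mm for each ratchet tooth, and stays where it is left. Origin: centre of the nose's underside, 114 mm above the bench at the start.
- lever (a joint): Angle of the press handle (rad): 0 = up against its top rest, where the bar rises 0.25 rad above level towards the front; grows as the handle is pulled down, to the bottom stop at 0.55. The ratchet has 16 teeth (one every 0.393 rad): about the first 0.15 rad of a full down stroke is free play, the rest turns the ratchet; raised again by more than 0.43 rad from the bottom of the stroke the pawl drops behind the next tooth. The handle is balanced and stays where it is left.
- grip (a point): Middle of the round black grip, 24 mm thick, 100 mm long, 200 mm from the axle; pinch it across from above. Force felt here square to the bar, held still (2 to 4 N more while moving): 1 N with the ram free, 5 N as the bush slides in; once the flange has landed it climbs about 0.6 N per mm of grip travel. 11 to 16 N seats the flange firmly, above 18 N the bush is overloaded.
- axle (a point): Point on the handle's axle (level, along the plate's y), 245 mm above the bench, in the plane of the bar: the grip swings about it in an upright circle of 200 mm radius, on the side facing the front of the press.
- old_bush: Bystander: worn bush pressed out earlier, a rusty sleeve 40 mm across and 44 mm high, standing on the bench in front of the press. Origin: centre of its underside.
- socket: Bystander: steel socket 38 mm across and 50 mm high, standing on the bench in front of the press, below the handle. Origin: centre of its underside.
- spanner: Bystander: open spanner 220 mm long lying on the bench on the handle's side of the press. Origin: centre of its underside.
- mallet: Bystander: hammer 300 mm long lying on the bench between the press and the blue tray. Origin: centre of its underside.
- grease_tin: Bystander: round tin 84 mm across and 95 mm high, to the left of the press. Origin: centre of its underside.
- ball_joint: Bystander: dark ball joint 60 mm across the body and 74 mm high, standing stud up to the right. Origin: centre of its underside.
- tray_spanner: Bystander: spanner 200 mm long lying in the blue tray at the right. Origin: centre of its underside.
- tray_driver: Bystander: screwdriver 210 mm long lying in the blue tray at the right. Origin: centre of its underside.
Not all that is in view belongs to the job. There is more than one size of the rod; the job needs the smaller.

How it is judged:
By the outcome, as a careful person would: the job done as asked, in the order asked, and still so for the second after the job is handed in, with the robot touching nothing.
It also fails if it takes over 72 s, if anything falls off the work surface, if the arm or the gripper's body presses on something with over 40 N, if the wrist force passes 120 N, or if a joint passes its speed limit or range.

### The arm

A 6-joint arm with a two-finger parallel gripper is mounted at the origin on the work surface. World frame = base frame: x ahead of the robot, y to its left, z up, the work surface at z = 0. Lengths are in m, angles in rad, forces in N, time in s.
With the tool pointing down it reaches from about 0.275 to 0.725 m from the base axis. Payload 15.9 kg.
Tool frame: the origin (TCP) lies at the very end of the fingers, on their centre line; the grasp point (between the pads) lies 19 mm behind it (bot.hold_point_z is the distance from the TCP to the grasp point, in m); z points along the fingers, y is the line along which they close (so a half turn about z gives the same grasp; the last joint's range is limited). The gripper opens to 85 mm and grips with 20 to 120 N. Pads are 22 mm wide; open, the fingers measure 114 mm over their backs; the gripper's body (76 mm by 85 mm) begins 54 mm behind the grasp point. The pads swing forward as they close: fully open they stand 13 mm farther back than shut.
Start: joints at [-1.14, 0.213, -0.034, 1.323, 0, 1.571], TCP at [0.209, -0.454, 0.231] pointing down, gripper open.
Joint ranges: [-2.98, 2.98], [-0.74, 1.72], [-1.14, 1.35], [-2.1, 2.04], [-1.57, 1.44], [-3.14, 3.14]. Speed limits (rad/s): [1.89, 1.89, 2.39, 2.57, 3.14, 3.14].

### API

Orientations are given as a unit quaternion [x, y, z, w].
In Python, from rig import bot, eyes, close_job gives the robot as it stands.
- The arm moves only by the tool carry_out, never from a script. Its argument "series" is a list of rows, each a list of 3 entries, a list of its own where there are three numbers: the finger opening in m, from 0 to 0.0854, then the shift along the world's x, y, z in m, then the turn, a rotation vector about the world's x, y, z in degrees. A call has 1 to 8 rows; each row shifts and turns the commanded pose from where the row before left it; what a row does not reach is not made up. A row lasts 1/12 s, in which the tool goes at most 41.7 mm and 7.16 degrees, less where a joint would pass 70% of its speed; a pose out of reach is approached as far as the arm can. A call with a gripper value outside its range is refused whole. The fingers move at their own pace and stop on an object; "force" is the grip in N (left out, the last holds). Time passes only in rows, so rows that do not move let the fingers close. It gives the time, the measured TCP pose, the force, the opening and the grip force at its end, in the units of the state.
- bot.state(): the state, without advancing time (a new reading comes with each control period).
- eyes.capture(name): name is "scene" or "top" or "wrist"; returns a dict with "color" (480x640x3 uint8, red, green, blue), "fx", "fy", "cx", "cy" (pixels), "k1" (the pictures are not rectified: a ray, as slopes to the right and down, at radius r is drawn at 1 + k1 r^2 times it, then the intrinsics apply), "world_to_cam" (4x4, takes a point from world to camera coordinates); the wrist camera has in their place "mount" (4x4, takes a point from camera to tool coordinates, whose origin is the TCP and whose axes are the flange's). Camera axes: x right, y down, z forward; pixel columns grow to the right and rows downward; lengths in m; the calibration is good to about 2 mm. A picture is of the moment at which its call begins: read the wrist's pose just before it. There is no depth.
- close_job(): hands the job in; it is judged then, once.
Trained networks look in a picture, given as the dict that the camera call returned (one of the last four; its "shot" number tells which), for a name from the list of things; names that differ only in an ending like _2 or _b are one class to them, and where a whole thing is asked for, a point or a joint stands for the part that bears it (a point fixed in the world has none). Each returns a list of dicts, best first, with "p" (0 to 1); they miss things now and then, are a little off and sometimes report something else, mostly with a low value. They report only what shows in the picture. A call takes as long as a camera call. They do not tell look-alikes from the thing itself.
- eyes.spot_in(name, picture): "bbox" ([left, top, width, height] in pixels, round what is visible of it).
- eyes.place_of(name, picture): "uv" ([column, row] in pixels: a listed point, or the origin of a listed thing).
The state is a dict: "time": time; "joints": joint angles; "dq": joint speeds; "effort": joint torques, N m; "position": TCP position; "ee_rot": TCP orientation; "wrist_force": force on the tool from outside, world axes, zero at the start; "moment": the same for the moment, N m; "grip_width": opening from 0.0 (shut) to 1.0 (fully open); "gripper_force": force on a finger pad.
Only numpy, scipy, OpenCV 4.12 (cv2) and the standard library are available. Lean on these libraries where they do the work, as an engineer would, in place of code of your own. Each camera call takes 0.05 s, during which the arm holds its last target. There are 200 camera calls.

## Working session

There is one attempt and no reset: what is moved stays moved. The work goes in short steps, Python scripts to look and compute and a tool call to move; the robot and the scene stay as the last step left them, time stands still between calls to the robot, and variables do not carry over. Pictures are saved under pics/ and viewed, at most 10 in all, crops included, and the job is handed in when it is done.

Besides the shell and the picture viewer there is one more tool, called after "Call:" by a JSON object that holds its "api" and its "payload", one argument or row to a line. carry_out: Moves the arm, as the interface text tells. Its arguments: {"type":"object","properties":{"series":{"type":"array"},"force":{"type":"number"}},"required":["series"]}

```bash
mkdir -p pics; ls; cat > h.py <<'E'
import numpy as np, cv2
from rig import bot, eyes
from scipy.spatial.transform import Rotation as R
def ray(pic,uv,w2c=None):
    x=(uv[0]-pic["cx"])/pic["fx"]; y=(uv[1]-pic["cy"])/pic["fy"]
    d=np.array([x,y]); u=d.copy()
    for _ in range(20): u=d/(1+pic["k1"]*(u@u))
    M=np.linalg.inv(np.array(pic["world_to_cam"])) if "world_to_cam" in pic else w2c
    return M[:3,3], M[:3,:3]@np.array([u[0],u[1],1.])
def atz(pic,uv,z,M=None):
    o,d=ray(pic,uv,M); return o+d*(z-o[2])/d[2]
def wristM(pic,s):
    T=np.eye(4);T[:3,:3]=R.from_quat(s["ee_rot"]).as_matrix();T[:3,3]=s["position"]
    return T@np.array(pic["mount"])
def tri(a,b):
    (o1,d1),(o2,d2)=a,b; d1=d1/np.linalg.norm(d1); d2=d2/np.linalg.norm(d2)
    A=np.stack([d1,-d2],1); t=np.linalg.lstsq(A,o2-o1,rcond=None)[0]
    p,q=o1+t[0]*d1,o2+t[1]*d2
    return (p+q)/2,np.linalg.norm(p-q)
E
python3 - <<'E'
from h import *
np.set_printoptions(precision=4,suppress=True)
P={c:eyes.capture(c) for c in("scene","top")}
for c in P: cv2.imwrite(f"pics/{c}0.png",P[c]["color"][...,::-1])
for n in ["rod","shank","bush","seat","ram","grip","axle","socket","old_bush"]:
    r={c:eyes.place_of(n,P[c]) for c in P}
    for c in P:
        print(n,c,[(np.round(x["uv"],1).tolist(),round(x["p"],2)) for x in r[c][:3]])
    if r["scene"] and r["top"]:
        print("   tri",*tri(ray(P["scene"],r["scene"][0]["uv"]),ray(P["top"],r["top"][0]["uv"])))
s=bot.state();print(s, bot.hold_point_z)
E
```

```text
pics
rod scene [([369.7, 318.1], 0.95), ([376.7, 226.1], 0.78), ([126.2, 308.5], 0.25)]
rod top [([274.9, 209.9], 0.73), ([242.4, 350.8], 0.65)]
   tri [0.5899 0.0938 0.0478] 0.0021465860263602497
shank scene [([327.2, 283.1], 0.79), ([429.1, 212.9], 0.61)]
shank top [([305.3, 233.8], 0.8)]
   tri [0.5107 0.0031 0.0901] 0.000588790614871917
bush scene [([372.7, 303.5], 0.94), ([379.9, 207.4], 0.56)]
bush top [([276.3, 204.5], 0.73)]
   tri [0.5965 0.0893 0.1012] 0.007713959252353543
seat scene [([389.4, 314.1], 0.84)]
seat top [([256.2, 212.2], 0.58), ([174.5, 269.4], 0.21)]
   tri [0.5828 0.1456 0.0494] 0.010517457372895231
ram scene [([391.0, 294.7], 0.64)]
ram top [([256.2, 203.7], 0.89), ([320.9, 185.6], 0.57)]
   tri [0.594  0.1365 0.1225] 0.00780325796354574
grip scene [([474.9, 276.9], 0.65), ([322.9, 259.1], 0.58)]
grip top [([315.1, 162.8], 0.67)]
   tri [0.7159 0.0909 0.3091] 0.2671960745616133
axle scene [([423.3, 276.1], 0.57)]
axle top [([240.8, 167.6], 0.96)]
   tri [0.6672 0.1646 0.2392] 0.001961335620196681
socket scene [([314.7, 367.5], 0.58)]
socket top [([267.8, 168.9], 0.69), ([322.1, 188.7], 0.59)]
   tri [0.7139 0.0341 0.0535] 0.16093606459371068
old_bush scene [([311.1, 332.7], 0.59)]
old_bush top []
{'time': 1.0, 'joints': array([-1.14  ,  0.2129, -0.0344,  1.3235,  0.    ,  1.5708]), 'dq': array([ 0.001 , -0.0001,  0.0011, -0.0004, -0.0024, -0.0005]), 'effort': array([  0.0005, -68.5979,  48.7329,   0.0012,   0.0002,  -0.    ]), 'position': array([ 0.2088, -0.4543,  0.2313]), 'ee_rot': array([0.9769, 0.2138, 0.    , 0.    ]), 'wrist_force': array([-0.4515, -0.2071, -0.8941]), 'moment': array([ 0.0499,  0.0316, -0.0214]), 'gripper_force': 0.0, 'grip_width': 0.9978366357554447} 0.0187
```

View pics/scene0.png

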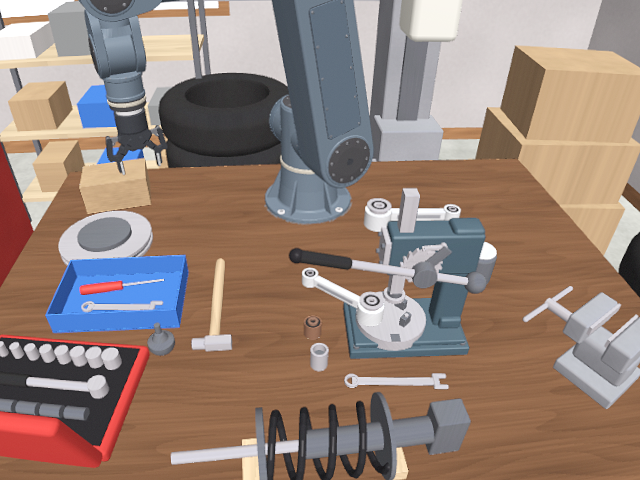

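View pics/top0.png

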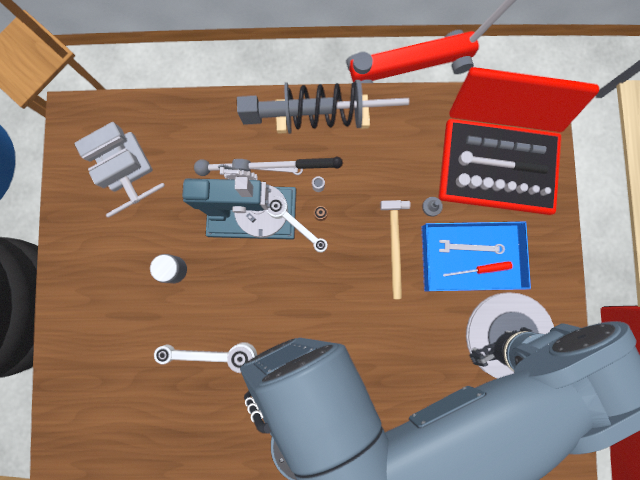

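The scene view shows the small rod on the press plate, with its big eye at (371,303) and small eye at (310,278). In the top view its eyes are at (276,205) and (320,245). The other rod, at (240,355), is longer, so it's the larger look-alike. The press opens towards world -y, and its black grip is at (320,162) in the top view.

```bash
python3 - <<'E'
from h import *
np.set_printoptions(precision=4,suppress=True)
P={c:eyes.capture(c) for c in("scene","top")}
Z=dict(rod=.054,shank=.082,bush=.1015,seat=.054,ram=.114,axle=.245,grip=.295)
for n,z in Z.items():
    for c in P:
        for x in eyes.place_of(n,P[c])[:2]: print(n,c,round(x["p"],2),atz(P[c],x["uv"],z))
p=P
print("smalleye", atz(p["top"],(320.5,244.5),.092),atz(p["scene"],(310,274),.092))
print(tri(ray(p["scene"],(323,259)),ray(p["top"],(315,162.8))))
E
```

```text
rod scene 0.82 [0.5951 0.0893 0.054 ]
rod scene 0.7 [0.2381 0.1773 0.054 ]
rod top 0.91 [0.1779 0.1946 0.054 ]
rod top 0.89 [0.5874 0.0898 0.054 ]
shank scene 0.97 [0.5112 0.0066 0.082 ]
shank scene 0.93 [0.2244 0.3392 0.082 ]
shank top 0.86 [0.1721 0.3445 0.082 ]
shank top 0.59 [0.5074 0.0003 0.082 ]
bush scene 0.62 [0.5975 0.0892 0.1015]
bush scene 0.55 [0.2015 0.1883 0.1015]
bush top 0.8 [0.1686 0.1929 0.1015]
bush top 0.78 [0.5974 0.0848 0.1015]
seat scene 0.87 [0.5985 0.1333 0.054 ]
seat scene 0.16 [0.4745 0.0093 0.054 ]
seat top 0.9 [0.5982 0.1546 0.054 ]
seat top 0.19 [0.6094 0.0858 0.054 ]
ram scene 0.88 [0.5818 0.1338 0.114 ]
axle scene 0.66 [0.6674 0.1697 0.245 ]
axle top 0.97 [0.667  0.1557 0.245 ]
grip scene 0.75 [ 0.6753 -0.03    0.295 ]
grip top 0.83 [ 0.6617 -0.0346  0.295 ]
grip top 0.43 [ 0.5477 -0.3044  0.295 ]
smalleye [ 0.4788 -0.0398  0.092 ] [ 0.4779 -0.0346  0.092 ]
(array([ 0.6612, -0.0297,  0.2892]), np.float64(0.0012388615981630592))
```

Call:
{"api": "carry_out", "payload": {
  "series": [
    [0.045, [0.025, 0.03, 0.0], [0, 0, 3]],
    [0.045, [0.025, 0.03, 0.0], [0, 0, 3]],
    [0.045, [0.025, 0.03, 0.0], [0, 0, 3]],
    [0.045, [0.025, 0.03, 0.0], [0, 0, 3]],
    [0.045, [0.025, 0.03, 0.0], [0, 0, 3]],
    [0.045, [0.025, 0.03, 0.0], [0, 0, 3]],
    [0.045, [0.025, 0.03, 0.0], [0, 0, 3]],
    [0.045, [0.025, 0.03, 0.0], [0, 0, 3]]
  ]
}}

```text
time: 2.47
position: [0.4097, -0.2126, 0.2315]
ee_rot: [0.911, 0.413, 0.0, 0.0]
wrist_force: [0.2, -0.8, -0.7]
grip_width: 0.527
gripper_force: 0.0
```

Call:
{"api": "carry_out", "payload": {
  "series": [
    [0.045, [0.017, 0.035, 0.0], [0, 0, -1]],
    [0.045, [0.017, 0.035, 0.0], [0, 0, 0]],
    [0.045, [0.017, 0.035, 0.0], [0, 0, 0]],
    [0.045, [0.017, 0.035, 0.0], [0, 0, 0]],
    [0.045, [0.017, 0.035, 0.0], [0, 0, 0]],
    [0.045, [0.017, 0.035, 0.0], [0, 0, 0]],
    [0.045, [0, 0, 0], [0, 0, 0]]
  ]
}}

```text
time: 3.05
position: [0.5127, 0.0009, 0.2309]
ee_rot: [0.914, 0.406, 0.0, -0.001]
wrist_force: [1.4, 0.3, -0.7]
grip_width: 0.524
gripper_force: 0.0
```

```bash
python3 - <<'E'
from h import *
np.set_printoptions(precision=4,suppress=True)
s=bot.state(); p=eyes.capture("wrist"); M=wristM(p,s); print(s["position"],s["joints"],"cam",M[:3,3],M[:3,2])
cv2.imwrite("pics/w1.png",p["color"][...,::-1])
for n,z in dict(rod=.054,shank=.082,bush=.1015,seat=.054,ram=.114).items():
    for x in eyes.place_of(n,p)[:2]: print(n,round(x["p"],2),np.round(x["uv"],1),atz(p,x["uv"],z,M))
q=eyes.capture("top"); cv2.imwrite("pics/t1.png",cv2.resize(q["color"][130:290,150:360],None,fx=3.5,fy=3.5,interpolation=2)[...,::-1])
E
```

```text
[0.5127 0.0009 0.2309] [ 0.001   0.2391 -0.0022  1.3292  0.0014  2.3056] cam [0.5669 0.0603 0.3735] [-0.2114 -0.2328 -0.9493]
rod 0.69 [319.8  56.4] [0.5897 0.0896 0.054 ]
rod 0.21 [276.4   4.7] [0.5903 0.1385 0.054 ]
shank 0.73 [322.2 218.8] [ 0.5095 -0.0019  0.082 ]
bush 0.94 [324.8  43.6] [0.5939 0.0889 0.1015]
seat 0.64 [276.7   4.6] [0.5905 0.1384 0.054 ]
```

View pics/w1.png

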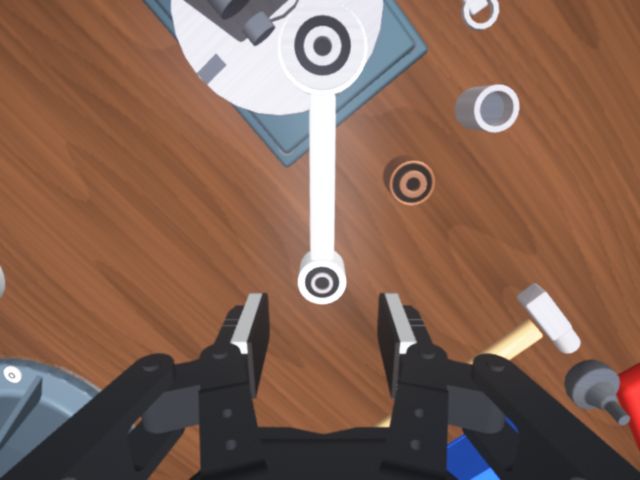

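The wrist picture shows the shank upright at column 322, centred between the fingers. The big eye is at (322,46), the small eye at (322,282), and the old bush at (412,183) is off to one side and low.

Call:
{"api": "carry_out", "payload": {
  "series": [
    [0.045, [-0.001, 0, -0.03], [0, 0, 0]],
    [0.045, [0, 0, -0.04], [0, 0, 0]],
    [0.045, [0, 0, -0.04], [0, 0, 0]],
    [0.045, [0, 0, -0.03], [0, 0, 0]],
    [0.045, [0, 0, -0.02], [0, 0, 0]],
    [0.045, [0, 0, -0.008], [0, 0, 0]],
    [0.0, [0, 0, 0], [0, 0, 0]],
    [0.0, [0, 0, 0], [0, 0, 0]]
  ],
  "force": 45
}}

```text
time: 4.07
position: [0.5101, -0.0047, 0.0642]
ee_rot: [0.915, 0.404, 0.0, 0.0]
wrist_force: [-0.9, 0.5, 0.9]
grip_width: 0.254
gripper_force: 0.0
```

Call:
{"api": "carry_out", "payload": {
  "series": [
    [0.0, [0, 0, 0], [0, 0, 0]],
    [0.0, [0, 0, 0], [0, 0, 0]],
    [0.0, [0, 0, 0], [0, 0, 0]],
    [0.0, [0, 0, 0], [0, 0, 0]]
  ]
}}

```text
time: 4.4
position: [0.5103, -0.0045, 0.0641]
ee_rot: [0.915, 0.404, 0.0, 0.0]
wrist_force: [-1.7, -3.1, 3.1]
grip_width: 0.203
gripper_force: 43.9
```

```bash
python3 - <<'E'
from h import *
from scipy.optimize import least_squares
np.set_printoptions(precision=4,suppress=True)
s=bot.state(); print(s["position"],s["wrist_force"],s["gripper_force"],s["moment"])
for c in ("top","scene"):
    p=eyes.capture(c)
    for n,z in dict(rod=.054,bush=.1015,seat=.054,ram=.114).items():
        for x in eyes.place_of(n,p)[:1]: print(c,n,round(x["p"],2),np.round(x["uv"],1),atz(p,x["uv"],z))
E
```

```text
[ 0.5103 -0.0045  0.0641] [-1.728  -3.1361  3.1428] 43.89378547668457 [-0.3287  0.3438  0.0508]
top rod 0.69 [244.9 353.2] [0.1706 0.1839 0.054 ]
top bush 0.66 [239.3 354.5] [0.1735 0.1915 0.1015]
top seat 0.56 [255.7 209. ] [0.5927 0.1517 0.054 ]
top ram 0.59 [257.5 204.1] [0.5953 0.1379 0.114 ]
scene rod 0.96 [374.6 223.7] [0.2315 0.1751 0.054 ]
scene bush 0.66 [381.1 205.2] [0.2082 0.1942 0.1015]
scene seat 0.48 [313.8 365.6] [ 0.7175 -0.0481  0.054 ]
scene ram 0.79 [393.2 293.9] [0.5833 0.1409 0.114 ]
```

View pics/t1.png

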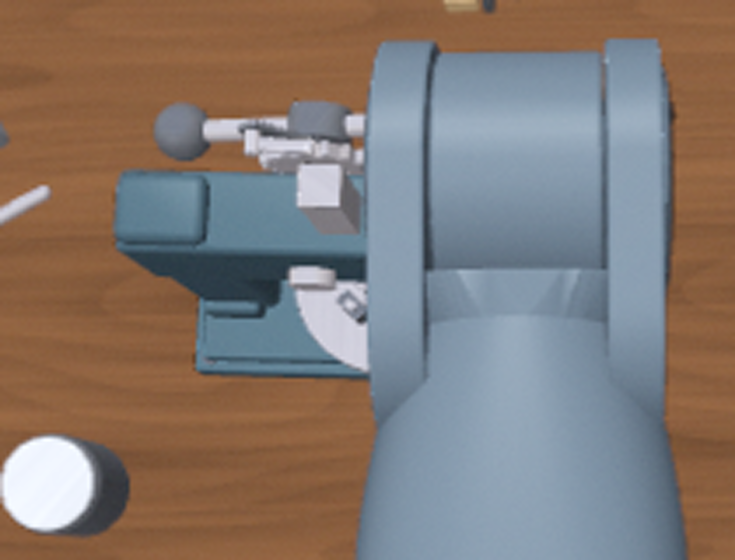

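The crop shows the arm covering the eye. The base's lower edge, from (200,372) to (370,376), shows the press is turned by no more than 2 degrees. Now I'll slide the rod in +y.

Call:
{"api": "carry_out", "payload": {
  "series": [
    [0.0, [0, 0.006, 0], [0, 0, 0]],
    [0.0, [0, 0.008, 0], [0, 0, 0]],
    [0.0, [0, 0.008, 0], [0, 0, 0]],
    [0.0, [0.001, 0.008, 0], [0, 0, 0]],
    [0.0, [0, 0.005, 0], [0, 0, 0]],
    [0.0, [0, 0.003, 0], [0, 0, 0]],
    [0.0, [0, 0, 0], [0, 0, 0]]
  ]
}}

```text
time: 5.48
position: [0.5115, 0.034, 0.0638]
ee_rot: [0.915, 0.404, 0.001, 0.0]
wrist_force: [1.4, -2.6, 2.7]
grip_width: 0.2
gripper_force: 43.7
```

```bash
python3 - <<'E'
from h import *
np.set_printoptions(precision=4,suppress=True)
s=bot.state(); print(s["position"],s["wrist_force"],s["gripper_force"],s["moment"])
p=eyes.capture("scene"); print([ (n,x["p"],x["uv"]) for n in("rod","bush","seat","ram") for x in eyes.place_of(n,p)[:2]])
w=eyes.capture("wrist")
a=cv2.resize(p["color"][180:370,290:480],(600,600),interpolation=2)
cv2.imwrite("pics/s2.png",a[...,::-1])
cv2.imwrite("pics/w2.png",w["color"][...,::-1])
E
```

```text
[0.5115 0.034  0.0638] [ 1.4285 -2.6095  2.6948] 43.725705742836 [-0.1797 -0.3577 -0.2186]
[('rod', 0.7, [373.1, 223.3]), ('rod', 0.64, [383.8, 318.7]), ('bush', 0.75, [389.8, 298.3]), ('bush', 0.59, [379.4, 203.6]), ('seat', 0.8, [391.7, 316.3]), ('ram', 0.7, [391.4, 295.1])]
```

View pics/s2.png

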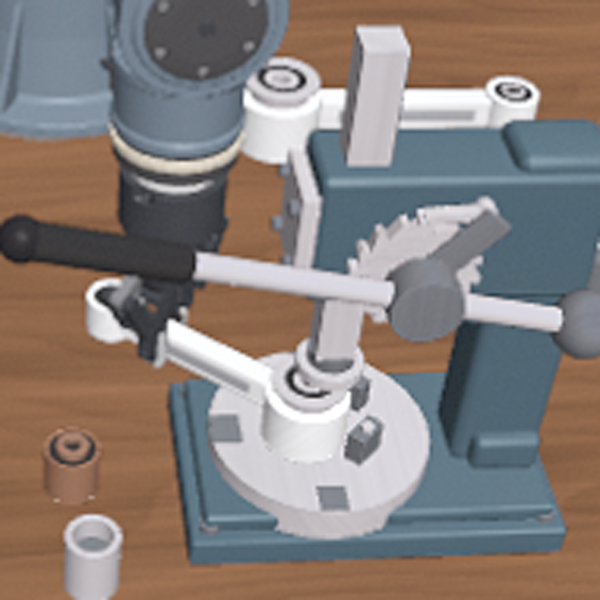

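The eye is nearly under the ram, with a gap of about 10 mm left to the jaws. I'll creep in until the force rises.

Call:
{"api": "carry_out", "payload": {
  "series": [
    [0.0, [0, 0.003, 0], [0, 0, 0]],
    [0.0, [0, 0.003, 0], [0, 0, 0]],
    [0.0, [0, 0, 0], [0, 0, 0]]
  ]
}}

```text
time: 6.03
position: [0.5106, 0.0393, 0.0634]
ee_rot: [0.915, 0.404, -0.0, 0.001]
wrist_force: [1.3, -5.4, 5.0]
grip_width: 0.202
gripper_force: 44.3
```

Call:
{"api": "carry_out", "payload": {
  "series": [
    [0.0, [0, 0.002, 0], [0, 0, 0]],
    [0.0, [0, 0, 0], [0, 0, 0]]
  ]
}}

```text
time: 6.2
position: [0.5106, 0.0411, 0.0634]
ee_rot: [0.915, 0.404, -0.0, 0.001]
wrist_force: [-0.6, -6.1, 6.9]
grip_width: 0.204
gripper_force: 44.4
```

Call:
{"api": "carry_out", "payload": {
  "series": [
    [0.0, [0, 0.002, 0], [0, 0, 0]],
    [0.0, [0, 0, 0], [0, 0, 0]]
  ]
}}

```text
time: 6.37
position: [0.5103, 0.0427, 0.0633]
ee_rot: [0.915, 0.404, -0.001, 0.001]
wrist_force: [-2.0, -9.3, 7.9]
grip_width: 0.208
gripper_force: 44.7
```

Call:
{"api": "carry_out", "payload": {
  "series": [
    [0.0, [0, 0, 0.001], [0, 0, 0]],
    [0.0, [0, 0.002, 0], [0, 0, 0]],
    [0.0, [0, 0, 0], [0, 0, 0]]
  ]
}}

```text
time: 6.62
position: [0.5095, 0.0438, 0.064]
ee_rot: [0.915, 0.403, -0.002, 0.002]
wrist_force: [-6.2, -15.6, 8.8]
grip_width: 0.2
gripper_force: 45.9
```

Call:
{"api": "carry_out", "payload": {
  "series": [
    [0.0, [-0.001, 0.001, 0], [0, 0, 0]],
    [0.0, [0, 0, 0], [0, 0, 0]]
  ]
}}

```text
time: 6.78
position: [0.5087, 0.0445, 0.0641]
ee_rot: [0.915, 0.403, -0.002, 0.002]
wrist_force: [-4.2, -17.4, 6.7]
grip_width: 0.199
gripper_force: 47.8
```

```bash
python3 - <<'E'
from h import *
np.set_printoptions(precision=4,suppress=True)
s=bot.state(); print(s["position"],s["wrist_force"],s["gripper_force"],s["moment"])
p=eyes.capture("scene"); print([ (n,x["p"],x["uv"]) for n in("rod","bush","seat","ram") for x in eyes.place_of(n,p)[:2]])
w=eyes.capture("wrist")
a=cv2.resize(p["color"][260:350,340:440],(800,720),interpolation=2)[:600]
cv2.imwrite("pics/s3.png",np.hstack([a[60:,:440],cv2.resize(w["color"][:240,200:440],(360,540-180))[:540] if 0 else np.pad(cv2.resize(w["color"][:240,200:440],(360,360)),((0,180),(0,0),(0,0)))])[...,::-1])
E
```

```text
[0.5087 0.0445 0.0641] [ -4.1985 -17.3973   6.7105] 47.84761905670166 [-3.3437  0.555  -1.0715]
[('rod', 0.75, [387.8, 316.1]), ('rod', 0.66, [373.6, 225.3]), ('bush', 0.6, [390.9, 303.7]), ('bush', 0.55, [379.8, 202.3]), ('seat', 0.97, [389.7, 317.0]), ('ram', 0.84, [392.6, 298.4])]
```

View pics/s3.png

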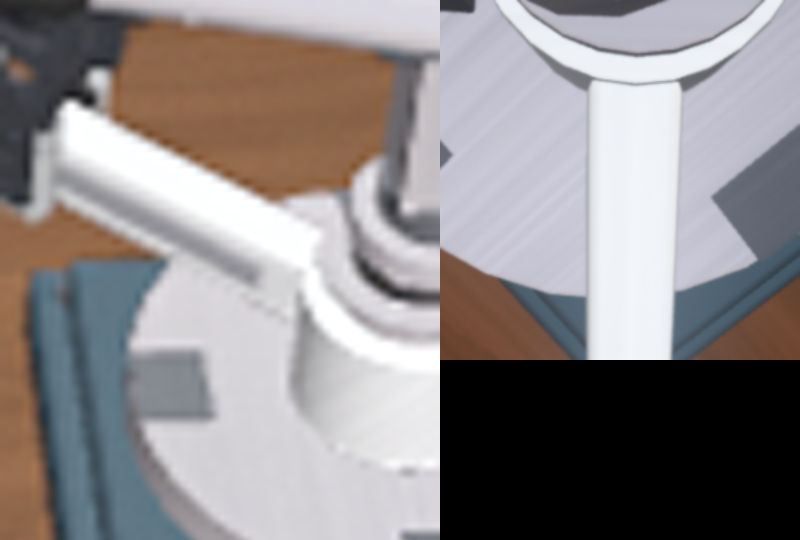

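The force is up to 17 N with fx negative, so the +x jaw is certainly touching. I'll ease the rod towards -x to seat it on the other jaw.

Call:
{"api": "carry_out", "payload": {
  "series": [
    [0.0, [-0.001, 0, 0], [0, 0, 0]],
    [0.0, [0, 0, 0], [0, 0, 0]]
  ]
}}

```text
time: 7.25
position: [0.5082, 0.0452, 0.0641]
ee_rot: [0.915, 0.403, -0.001, 0.001]
wrist_force: [0.1, -10.4, 4.9]
grip_width: 0.199
gripper_force: 44.6
```

Call:
{"api": "carry_out", "payload": {
  "series": [
    [0.0, [-0.001, 0, 0], [0, 0, 0]],
    [0.0, [0, 0, 0], [0, 0, 0]]
  ]
}}

```text
time: 7.42
position: [0.5074, 0.0461, 0.0641]
ee_rot: [0.915, 0.404, -0.001, 0.0]
wrist_force: [0.7, -4.2, 2.4]
grip_width: 0.2
gripper_force: 44.2
```

Call:
{"api": "carry_out", "payload": {
  "series": [
    [0.0, [-0.001, 0, 0], [0, 0, 0]],
    [0.0, [0, 0, 0], [0, 0, 0]]
  ]
}}

```text
time: 7.58
position: [0.5066, 0.0466, 0.0642]
ee_rot: [0.915, 0.404, -0.0, 0.0]
wrist_force: [2.3, -3.6, -0.1]
grip_width: 0.201
gripper_force: 44.0
```

Call:
{"api": "carry_out", "payload": {
  "series": [
    [0.0, [-0.001, 0.002, 0], [0, 0, 0]],
    [0.0, [0, 0, 0], [0, 0, 0]]
  ]
}}

```text
time: 7.75
position: [0.5054, 0.0483, 0.0642]
ee_rot: [0.915, 0.404, -0.001, 0.0]
wrist_force: [0.4, -6.6, 0.6]
grip_width: 0.206
gripper_force: 44.7
```

Call:
{"api": "carry_out", "payload": {
  "series": [
    [0.0, [-0.001, 0.001, 0], [0, 0, 0]],
    [0.0, [0, 0, 0], [0, 0, 0]]
  ]
}}

```text
time: 7.92
position: [0.5047, 0.049, 0.0642]
ee_rot: [0.915, 0.404, -0.0, 0.001]
wrist_force: [3.3, -9.9, 1.2]
grip_width: 0.2
gripper_force: 45.8
```

Call:
{"api": "carry_out", "payload": {
  "series": [
    [0.0, [-0.001, 0.0, 0], [0, 0, 0]],
    [0.0, [0, 0, 0], [0, 0, 0]]
  ]
}}

```text
time: 8.08
position: [0.5042, 0.0492, 0.0644]
ee_rot: [0.915, 0.404, 0.0, 0.001]
wrist_force: [5.7, -7.1, -0.1]
grip_width: 0.203
gripper_force: 47.0
```

Call:
{"api": "carry_out", "payload": {
  "series": [
    [0.0, [0.0005, 0.001, 0], [0, 0, 0]],
    [0.0, [0, 0, 0], [0, 0, 0]]
  ]
}}

```text
time: 8.25
position: [0.5041, 0.0494, 0.0642]
ee_rot: [0.915, 0.403, -0.001, 0.001]
wrist_force: [1.7, -13.8, 2.4]
grip_width: 0.201
gripper_force: 47.9
```

Call:
{"api": "carry_out", "payload": {
  "series": [
    [0.0, [0.0, 0.001, 0], [0, 0, 0]],
    [0.0, [0, 0, 0], [0, 0, 0]]
  ]
}}

```text
time: 8.42
position: [0.5038, 0.0498, 0.0642]
ee_rot: [0.915, 0.403, -0.001, 0.002]
wrist_force: [-0.4, -18.4, 3.5]
grip_width: 0.205
gripper_force: 49.6
```

Call:
{"api": "carry_out", "payload": {
  "series": [
    [0.0, [0.0, 0.001, 0], [0, 0, 0]],
    [0.0, [0, 0, 0], [0, 0, 0]]
  ]
}}

```text
time: 8.58
position: [0.5035, 0.0502, 0.0641]
ee_rot: [0.915, 0.403, -0.002, 0.002]
wrist_force: [-3.8, -24.7, 6.2]
grip_width: 0.203
gripper_force: 51.6
```

Call:
{"api": "carry_out", "payload": {
  "series": [
    [0.0, [-0.001, 0, 0], [0, 0, 0]],
    [0.0, [0, 0, 0], [0, 0, 0]]
  ]
}}

```text
time: 8.75
position: [0.503, 0.0506, 0.0642]
ee_rot: [0.915, 0.403, -0.001, 0.002]
wrist_force: [0.9, -21.4, 3.2]
grip_width: 0.201
gripper_force: 53.6
```

Call:
{"api": "carry_out", "payload": {
  "series": [
    [0.0, [-0.001, 0, 0], [0, 0, 0]],
    [0.0, [0, 0, 0], [0, 0, 0]]
  ]
}}

```text
time: 8.92
position: [0.5022, 0.0511, 0.0643]
ee_rot: [0.915, 0.403, -0.001, 0.001]
wrist_force: [1.6, -15.5, 2.1]
grip_width: 0.204
gripper_force: 58.0
```

Call:
{"api": "carry_out", "payload": {
  "series": [
    [0.0, [-0.001, 0, 0], [0, 0, 0]],
    [0.0, [0, 0, 0], [0, 0, 0]]
  ]
}}

```text
time: 9.08
position: [0.5017, 0.0515, 0.0644]
ee_rot: [0.915, 0.403, -0.0, 0.001]
wrist_force: [6.2, -12.5, 0.6]
grip_width: 0.211
gripper_force: 60.5
```

Call:
{"api": "carry_out", "payload": {
  "series": [
    [0.045, [0, 0, 0], [0, 0, 0]],
    [0.045, [0, 0, 0], [0, 0, 0]],
    [0.045, [0, 0, 0], [0, 0, 0]],
    [0.045, [0, 0, 0.03], [0, 0, 0]],
    [0.045, [-0.01, -0.01, 0.04], [0, 0, 0]],
    [0.045, [-0.02, -0.02, 0.04], [0, 0, 0]],
    [0.045, [-0.02, -0.02, 0.03], [0, 0, 0]],
    [0.045, [0, 0, 0.0], [0, 0, 0]]
  ]
}}

```text
time: 9.75
position: [0.454, 0.0042, 0.203]
ee_rot: [0.915, 0.404, 0.003, 0.001]
wrist_force: [-0.1, 0.9, 0.9]
grip_width: 0.526
gripper_force: 0.0
```

```bash
python3 - <<'E'
from h import *
np.set_printoptions(precision=4,suppress=True)
s=bot.state(); p=eyes.capture("wrist"); M=wristM(p,s); print(s["position"],s["wrist_force"])
for n,z in dict(rod=.054,shank=.082,bush=.1015,seat=.054,ram=.114).items():
    for x in eyes.place_of(n,p)[:2]: print(n,round(x["p"],2),np.round(x["uv"],1),atz(p,x["uv"],z,M))
q=eyes.capture("scene")
for n,z in dict(rod=.054,shank=.082,bush=.1015,seat=.054,ram=.114).items():
    for x in eyes.place_of(n,q)[:1]: print(n,round(x["p"],2),np.round(x["uv"],1),atz(q,x["uv"],z))
a=cv2.resize(q["color"][270:350,350:430],(480,480),interpolation=2)
b=cv2.resize(p["color"][:220,180:400],(310,310)); b=np.pad(b,((0,170),(0,0),(0,0)))
cv2.imwrite("pics/s4.png",np.hstack([a,b])[...,::-1])
E
```

```text
[0.454  0.0042 0.203 ] [-0.0853  0.9253  0.9148]
shank 0.88 [326.  124.8] [0.5025 0.0531 0.082 ]
rod 0.67 [392.3 314.9] [0.5901 0.1448 0.054 ]
shank 0.77 [347.2 283.5] [0.507  0.0512 0.082 ]
bush 0.72 [378.1 205.6] [0.2097 0.1851 0.1015]
seat 0.77 [388.7 318.1] [0.5993 0.1343 0.054 ]
ram 0.62 [390.8 297.5] [0.5941 0.133  0.114 ]
```

View pics/s4.png

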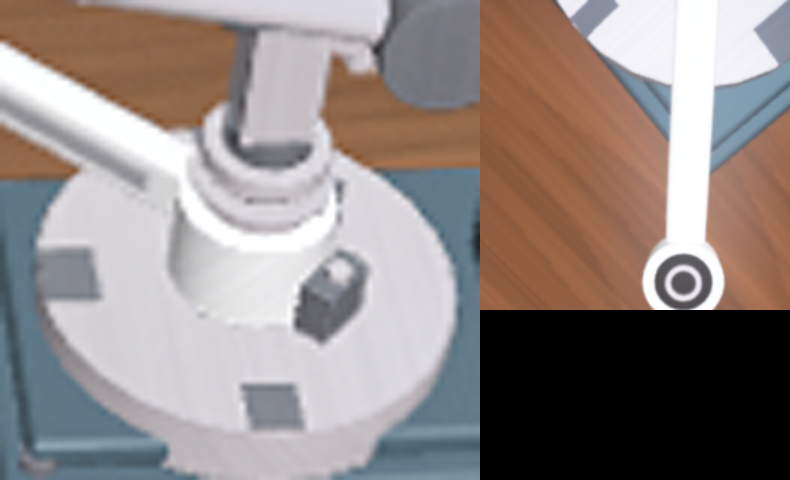

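The crop shows the eye against the near (+x) jaw at (330,290), under the ram nose. I'll check whether it is centred by fitting circles to the plate rim and to the eye's foot.

```bash
python3 - <<'E'
from h import *
from scipy.optimize import least_squares
np.set_printoptions(precision=4,suppress=True)
q=eyes.capture("scene")
def fit(pts,r,z):
    w=np.array([atz(q,(350+(u-.0)/6,270+v/6),z)[:2] for u,v in pts])
    f=least_squares(lambda c:np.hypot(*(w-c).T)-r,w.mean(0)+[-.02,0]); return f.x,f.fun*1000
for z in(.052,.054,.056):
    print(z,*fit([(37,250),(60,335),(130,398),(250,430),(380,405),(440,345),(456,290),(430,215),(390,178)],.08,z))
    print("eye foot",*fit([(172,272),(182,297),(205,313),(240,321),(275,319),(293,313)],.03,z))
    print("eye top",*fit([(182,165),(180,190),(195,215),(230,232),(270,237),(310,230),(333,210)],.03,z+.04))
    print("nose?",*fit([(203,125),(215,165),(240,180),(268,185),(300,180),(325,160),(332,130)],.024,.114))
E
```

```text
0.052 [0.5877 0.1421] [-0.36    1.3801  2.4387  0.5179 -0.5977 -1.4309  0.4123  2.4024  1.7026]
eye foot [0.5853 0.1421] [-1.6801  0.885   1.0232 -0.2012 -0.5464 -0.4169]
eye top [0.5811 0.1435] [-1.1312  0.2029  1.2912 -0.1375 -1.0422 -0.043   0.1931]
nose? [0.5814 0.1439] [-0.1896  0.8713  0.8642  0.1309 -0.6297 -0.9009  2.0942]
0.054 [0.5894 0.1414] [-0.6488  1.1844  2.3228  0.4771 -0.6153 -1.483   0.3032  2.2015  1.4503]
eye foot [0.587  0.1415] [-1.7009  0.8864  1.0368 -0.1854 -0.5488 -0.438 ]
eye top [0.583  0.1429] [-1.195   0.1795  1.2964 -0.1141 -1.0262 -0.0657  0.1229]
nose? [0.5814 0.1439] [-0.1896  0.8713  0.8642  0.1309 -0.6297 -0.9009  2.0942]
0.056 [0.5911 0.1407] [-0.9378  0.9894  2.2081  0.4376 -0.6315 -1.534   0.1949  2.0008  1.1979]
eye foot [0.5888 0.1408] [-1.7217  0.8878  1.0503 -0.1696 -0.5511 -0.4589]
eye top [0.5849 0.1422] [-1.2585  0.1564  1.3018 -0.0904 -1.01   -0.0881  0.0531]
nose? [0.5814 0.1439] [-0.1896  0.8713  0.8642  0.1309 -0.6297 -0.9009  2.0942]
```

The eye foot, plate centre and nose agree within about 2 mm, and both jaws pushed back, so the eye is seated. Next is the handle.

Call:
{"api": "carry_out", "payload": {
  "series": [
    [0.06, [0, 0, 0.04], [0, 0, 5]],
    [0.06, [0, 0, 0.04], [0, 0, 6]],
    [0.06, [0, 0, 0.04], [0, 0, 6]],
    [0.06, [0, 0, 0.04], [0, 0, 6]],
    [0.06, [0.035, -0.004, 0], [0, 0, 6]],
    [0.06, [0.035, -0.004, 0], [0, 0, 6]],
    [0.06, [0.035, -0.004, 0], [0, 0, 6]],
    [0.06, [0.035, -0.004, 0], [-5, 0, 0]]
  ]
}}

```text
time: 11.07
position: [0.5959, -0.0123, 0.3578]
ee_rot: [0.713, 0.7, -0.03, 0.031]
wrist_force: [0.5, -1.5, -0.7]
grip_width: 0.701
gripper_force: 0.0
```

Call:
{"api": "carry_out", "payload": {
  "series": [
    [0.06, [0.03, -0.003, 0], [-5, 0, 0]],
    [0.06, [0.03, 0, 0], [-4.3, 0, 0]],
    [0.06, [0, 0, 0], [0, 0, 0]],
    [0.06, [0, 0, 0], [0, 0, 0]]
  ]
}}

```text
time: 11.4
position: [0.6462, -0.0123, 0.3557]
ee_rot: [0.71, 0.695, -0.079, 0.079]
wrist_force: [-0.2, -0.0, -0.3]
grip_width: 0.699
gripper_force: 0.0
```

```bash
python3 - <<'E'
from h import *
np.set_printoptions(precision=4,suppress=True)
s=bot.state(); p=eyes.capture("wrist"); M=wristM(p,s); print(s["position"],s["joints"],R.from_quat(s["ee_rot"]).as_matrix())
for n,z in dict(grip=.2945,ram=.114,socket=0).items():
    for x in eyes.place_of(n,p)[:2]: print(n,round(x["p"],2),np.round(x["uv"],1),atz(p,x["uv"],z,M))
for x in eyes.spot_in("grip",p)[:1]: print(x)
cv2.imwrite("pics/w5.png",p["color"][...,::-1])
E
```

```text
[ 0.6462 -0.0123  0.3557] [ 0.0891  0.6489  0.929   1.8742 -0.2226  1.6839] [[ 0.0211  0.9998 -0.003 ]
 [ 0.9748 -0.0213 -0.2219]
 [-0.2219  0.0017 -0.9751]]
grip 0.82 [348.2 257.7] [ 0.6603 -0.0293  0.2945]
socket 0.67 [231.9 374.3] [ 0.4641 -0.498   0.    ]
socket 0.51 [342.6 126.9] [ 0.6703 -0.0371  0.    ]
{'bbox': [322.3, 1.1, 50.4, 352.3], 'p': 0.84}
```

View pics/w5.png

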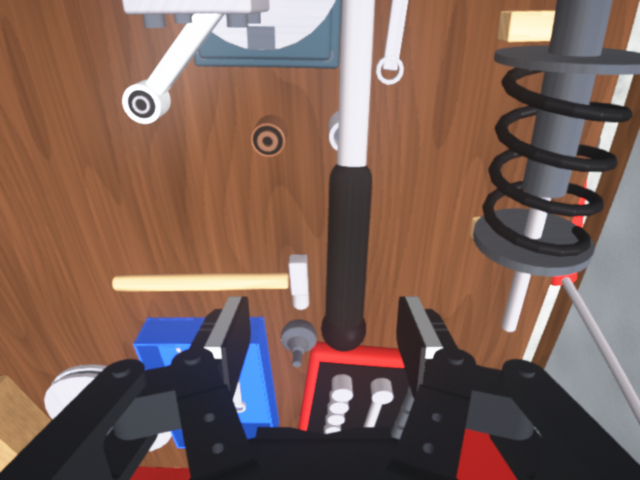

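The wrist view shows the black grip from (350,170) to (345,345) between the fingers. It sits about 14 mm to the +x side of their midline at column 322.

Call:
{"api": "carry_out", "payload": {
  "series": [
    [0.06, [0.014, -0.005, -0.01], [0, 0, 0]],
    [0.06, [0, -0.006, -0.025], [0, 0, 0]],
    [0.06, [0, -0.006, -0.025], [0, 0, 0]],
    [0.06, [0, -0.004, -0.018], [0, 0, 0]],
    [0.06, [0, 0, 0], [0, 0, 0]],
    [0.0, [0, 0, 0], [0, 0, 0]],
    [0.0, [0, 0, 0], [0, 0, 0]],
    [0.0, [0, 0, 0], [0, 0, 0]]
  ],
  "force": 40
}}

```text
time: 12.32
position: [0.6596, -0.0337, 0.2835]
ee_rot: [0.711, 0.694, -0.077, 0.081]
wrist_force: [6.0, -0.2, 3.0]
grip_width: 0.282
gripper_force: 4.6
```

Call:
{"api": "carry_out", "payload": {
  "series": [
    [0.0, [0, 0, 0], [0, 0, 0]],
    [0.0, [0, 0, 0], [0, 0, 0]],
    [0.0, [0, 0, 0], [0, 0, 0]],
    [0.0, [0, 0, 0], [0, 0, 0]]
  ]
}}

```text
time: 12.65
position: [0.6599, -0.034, 0.2822]
ee_rot: [0.711, 0.694, -0.078, 0.081]
wrist_force: [5.8, -3.6, 3.3]
grip_width: 0.259
gripper_force: 40.7
```

```bash
cat > st.py <<'E'
from h import *
np.set_printoptions(precision=4,suppress=True)
s=bot.state(); m=R.from_quat(s["ee_rot"]).as_matrix(); h=s["position"]-bot.hold_point_z*m[:,2]
d=h-np.array([h[0],.1645,.245]); print("t",s["time"],"hold",h,"r",np.hypot(d[1],d[2]),"theta",.25-np.arctan2(d[2],-d[1]),"tilt",np.degrees(np.arcsin(m[1,2])))
a=np.arctan2(d[2],-d[1]);n=np.array([0,np.sin(a),np.cos(a)])
print("F",s["wrist_force"],"square",s["wrist_force"]@n,"gw",s["grip_width"],s["gripper_force"],"M",s["moment"],"J",s["joints"])
E
python3 st.py
```

```text
t 12.65 hold [ 0.6599 -0.0299  0.3004] r 0.2021136149543282 theta -0.02787773338581273 tilt -12.846471819321168
F [ 5.7654 -3.5963  3.3287] square 2.2144978426932953 gw 0.25931498184356466 40.659844279289246 M [-0.3673 -1.5299  0.0714] J [ 0.0548  0.5947  0.6387  1.6258 -0.224   1.6503]
```

The grip is held (24 mm at 40 N). First stroke: down 0.52 rad along the arc.

Call:
{"api": "carry_out", "payload": {
  "series": [
    [0.0, [0.001, -0.002, -0.013], [3.72, 0, 0]],
    [0.0, [0, -0.0012, -0.0131], [3.72, 0, 0]],
    [0.0, [0, -0.0003, -0.0131], [3.72, 0, 0]],
    [0.0, [0, 0.0006, -0.0131], [3.72, 0, 0]],
    [0.0, [0, 0.0014, -0.0131], [3.72, 0, 0]],
    [0.0, [0, 0.0023, -0.0129], [3.72, 0, 0]],
    [0.0, [0, 0.0031, -0.0128], [3.72, 0, 0]],
    [0.0, [0, 0.0039, -0.0125], [3.72, 0, 0]]
  ]
}}

```text
time: 13.32
position: [0.6604, -0.0263, 0.1787]
ee_rot: [0.707, 0.691, 0.104, -0.106]
wrist_force: [-15.0, -16.9, 63.4]
grip_width: 0.263
gripper_force: 50.7
```

Call:
{"api": "carry_out", "payload": {
  "series": [
    [0.0, [0, 0, 0], [0, 0, 0]],
    [0.0, [0, 0, 0], [0, 0, 0]]
  ]
}}

```text
time: 13.48
position: [0.6601, -0.0265, 0.1775]
ee_rot: [0.708, 0.691, 0.103, -0.106]
wrist_force: [2.4, -1.8, -1.3]
grip_width: 0.26
gripper_force: 46.1
```

```bash
python3 st.py
```

```text
t 13.4833 hold [ 0.6601 -0.032   0.1954] r 0.2026241432081793 theta 0.49727043599081977 tilt 17.020437025390837
F [ 2.3603 -1.8466 -1.3066] square -0.8148857607257637 gw 0.25966608311442624 46.13641798496246 M [-0.5989 -0.4619 -0.9052] J [-0.1781  0.6157  0.3947  1.4048  0.2921  1.4092]
```

Call:
{"api": "carry_out", "payload": {
  "series": [
    [0.0, [0, -0.002, 0.0063], [-1.86, 0, 0]],
    [0.0, [0, -0.005, 0.019], [-5.58, 0, 0]],
    [0.0, [0, -0.0023, 0.0129], [-3.72, 0, 0]],
    [0.0, [0, -0.0014, 0.0131], [-3.72, 0, 0]],
    [0.0, [0, -0.0006, 0.0131], [-3.72, 0, 0]],
    [0.0, [0, 0.0003, 0.0131], [-3.72, 0, 0]],
    [0.0, [0, 0.0012, 0.0131], [-3.72, 0, 0]],
    [0.0, [0, 0.001, 0.006], [-1.72, 0, 0]]
  ]
}}

```text
time: 14.15
position: [0.6599, -0.0357, 0.2766]
ee_rot: [0.712, 0.696, -0.068, 0.07]
wrist_force: [-3.0, -12.5, 1.4]
grip_width: 0.263
gripper_force: 45.6
```

Call:
{"api": "carry_out", "payload": {
  "series": [
    [0.0, [0, 0.0006, 0.004], [-1, 0, 0]],
    [0.0, [0, 0, 0], [0, 0, 0]],
    [0.0, [0, 0, 0], [0, 0, 0]]
  ]
}}

```text
time: 14.4
position: [0.6599, -0.0353, 0.2794]
ee_rot: [0.711, 0.695, -0.073, 0.075]
wrist_force: [-2.2, -9.7, 4.6]
grip_width: 0.266
gripper_force: 45.9
```

```bash
python3 st.py
```

```text
t 14.4 hold [ 0.6599 -0.0314  0.2977] r 0.20282771368581526 theta -0.01266367670190971 tilt -12.017489052831667
F [-2.2056 -9.663   4.6268] square 1.9591216718983842 gw 0.26608801714611247 45.94403922557831 M [-1.8681  0.3845  0.0135] J [ 0.0461  0.5942  0.6332  1.6201 -0.2095  1.6408]
```

Call:
{"api": "carry_out", "payload": {
  "series": [
    [0.0, [0, -0.0018, -0.0065], [1.86, 0, 0]],
    [0.0, [0, -0.0008, -0.0065], [1.86, 0, 0]],
    [0.0, [0, -0.0006, -0.0066], [1.86, 0, 0]],
    [0.0, [0, -0.0004, -0.0066], [1.86, 0, 0]],
    [0.0, [0, -0.0001, -0.0066], [1.86, 0, 0]],
    [0.0, [0, 0, -0.0066], [1.86, 0, 0]],
    [0.0, [0, 0.0002, -0.0066], [1.86, 0, 0]],
    [0.0, [0, 0.0005, -0.0066], [1.86, 0, 0]]
  ]
}}

```text
time: 15.07
position: [0.6598, -0.0374, 0.2263]
ee_rot: [0.715, 0.699, 0.019, -0.02]
wrist_force: [-4.5, -2.1, 8.2]
grip_width: 0.261
gripper_force: 46.7
```

Call:
{"api": "carry_out", "payload": {
  "series": [
    [0.0, [0, 0.0007, -0.0065], [1.86, 0, 0]],
    [0.0, [0, 0.0009, -0.0065], [1.86, 0, 0]],
    [0.0, [0, 0.0011, -0.0065], [1.86, 0, 0]],
    [0.0, [0, 0.0013, -0.0065], [1.86, 0, 0]],
    [0.0, [0, 0.0015, -0.0064], [1.86, 0, 0]],
    [0.0, [0, 0.0017, -0.0064], [1.86, 0, 0]],
    [0.0, [0, 0.0019, -0.0063], [1.86, 0, 0]],
    [0.0, [0, 0.0016, -0.005], [1.5, 0, 0]]
  ]
}}

```text
time: 15.73
position: [0.6602, -0.0263, 0.1764]
ee_rot: [0.707, 0.691, 0.107, -0.11]
wrist_force: [-10.2, -27.0, 40.7]
grip_width: 0.261
gripper_force: 52.4
```

Call:
{"api": "carry_out", "payload": {
  "series": [
    [0.0, [0, 0, 0], [0, 0, 0]],
    [0.0, [0, 0, 0], [0, 0, 0]]
  ]
}}

```text
time: 15.9
position: [0.6601, -0.0267, 0.1761]
ee_rot: [0.707, 0.691, 0.107, -0.109]
wrist_force: [-1.7, -2.2, 4.1]
grip_width: 0.26
gripper_force: 47.1
```

```bash
python3 st.py
```

```text
t 15.9 hold [ 0.6601 -0.0324  0.194 ] r 0.2033601830425977 theta 0.5036464017497337 tilt 17.573249302194146
F [-1.6836 -2.1885  4.1498] square 4.566191406208508 gw 0.260093043833785 47.12753176689148 M [-0.546  -0.0297  0.4395] J [-0.1827  0.6182  0.3931  1.4038  0.3013  1.4018]
```

Call:
{"api": "carry_out", "payload": {
  "series": [
    [0.0, [0, -0.002, 0.0063], [-1.86, 0, 0]],
    [0.0, [0, -0.005, 0.019], [-5.58, 0, 0]],
    [0.0, [0, -0.0023, 0.0129], [-3.72, 0, 0]],
    [0.0, [0, -0.0014, 0.0131], [-3.72, 0, 0]],
    [0.0, [0, -0.0006, 0.0131], [-3.72, 0, 0]],
    [0.0, [0, 0.0003, 0.0131], [-3.72, 0, 0]],
    [0.0, [0, 0.0012, 0.0131], [-3.72, 0, 0]],
    [0.0, [0, 0.0008, 0.0065], [-1.86, 0, 0]]
  ]
}}

```text
time: 16.57
position: [0.6598, -0.0369, 0.275]
ee_rot: [0.712, 0.696, -0.066, 0.067]
wrist_force: [-3.2, -16.5, 2.5]
grip_width: 0.259
gripper_force: 46.4
```

Call:
{"api": "carry_out", "payload": {
  "series": [
    [0.0, [0, 0.0006, 0.004], [-1, 0, 0]],
    [0.0, [0, 0, 0], [0, 0, 0]],
    [0.0, [0, 0, 0], [0, 0, 0]]
  ]
}}

```text
time: 16.82
position: [0.6598, -0.0365, 0.2778]
ee_rot: [0.712, 0.695, -0.071, 0.072]
wrist_force: [-1.2, -13.6, 5.2]
grip_width: 0.262
gripper_force: 46.7
```

```bash
python3 st.py
```

```text
t 16.8167 hold [ 0.6598 -0.0328  0.2961] r 0.2038026825023623 theta -0.0036844085749813127 tilt -11.577515994668092
F [ -1.2261 -13.6171   5.2268] square 1.6419571967429314 gw 0.2619282441624159 46.74326777458191 M [-2.7941  0.5814  0.1065] J [ 0.0406  0.5925  0.6276  1.6149 -0.2019  1.6354]
```

Call:
{"api": "carry_out", "payload": {
  "series": [
    [0.0, [0, -0.0013, -0.0065], [1.86, 0, 0]],
    [0.0, [0, -0.0008, -0.0065], [1.86, 0, 0]],
    [0.0, [0, -0.0006, -0.0066], [1.86, 0, 0]],
    [0.0, [0, -0.0004, -0.0066], [1.86, 0, 0]],
    [0.0, [0, -0.0001, -0.0066], [1.86, 0, 0]],
    [0.0, [0, 0, -0.0066], [1.86, 0, 0]],
    [0.0, [0, 0.0002, -0.0066], [1.86, 0, 0]],
    [0.0, [0, 0.0005, -0.0066], [1.86, 0, 0]]
  ]
}}

```text
time: 17.48
position: [0.6597, -0.0381, 0.2249]
ee_rot: [0.715, 0.699, 0.021, -0.022]
wrist_force: [-5.3, -5.6, 7.8]
grip_width: 0.262
gripper_force: 47.7
```

Call:
{"api": "carry_out", "payload": {
  "series": [
    [0.0, [0, 0.0007, -0.0065], [1.86, 0, 0]],
    [0.0, [0, 0.0009, -0.0065], [1.86, 0, 0]],
    [0.0, [0, 0.0011, -0.0065], [1.86, 0, 0]],
    [0.0, [0, 0.0013, -0.0065], [1.86, 0, 0]],
    [0.0, [0, 0.0015, -0.0064], [1.86, 0, 0]],
    [0.0, [0, 0.001, -0.004], [1.1, 0, 0]]
  ]
}}

```text
time: 17.98
position: [0.66, -0.0311, 0.1881]
ee_rot: [0.71, 0.694, 0.085, -0.088]
wrist_force: [-3.9, -0.8, 7.7]
grip_width: 0.263
gripper_force: 47.5
```

Call:
{"api": "carry_out", "payload": {
  "series": [
    [0.0, [0, 0.0012, -0.004], [1.2, 0, 0]]
  ]
}}

```text
time: 18.07
position: [0.66, -0.0299, 0.1844]
ee_rot: [0.709, 0.693, 0.092, -0.095]
wrist_force: [-3.9, -2.8, 7.5]
grip_width: 0.26
gripper_force: 47.5
```

Call:
{"api": "carry_out", "payload": {
  "series": [
    [0.0, [0, 0.001, -0.003], [0.9, 0, 0]]
  ]
}}

```text
time: 18.15
position: [0.6601, -0.0289, 0.1813]
ee_rot: [0.708, 0.692, 0.098, -0.1]
wrist_force: [-4.1, -2.7, 6.6]
grip_width: 0.26
gripper_force: 47.5
```

Call:
{"api": "carry_out", "payload": {
  "series": [
    [0.0, [0, 0, 0], [0, 0, 0]],
    [0.0, [0, 0, 0], [0, 0, 0]]
  ]
}}

```text
time: 18.32
position: [0.6601, -0.0289, 0.1813]
ee_rot: [0.708, 0.692, 0.097, -0.1]
wrist_force: [-1.9, -2.5, 4.6]
grip_width: 0.259
gripper_force: 47.2
```

```bash
python3 st.py
```

```text
t 18.3167 hold [ 0.6601 -0.0341  0.1992] r 0.20377568893655768 theta 0.4765406291051782 tilt 16.03558404587195
F [-1.9088 -2.5409  4.5537] square 5.0080446913128425 gw 0.2594888909513926 47.22548246383667 M [-0.5849 -0.0739  0.1121] J [-0.174   0.6121  0.4018  1.4109  0.2754  1.4125]
```

Stroke 3 shows about 5 N held still, so the bush is sliding in. I'll raise the handle, then take stroke 4 carefully.

Call:
{"api": "carry_out", "payload": {
  "series": [
    [0.0, [0, -0.002, 0.0063], [-1.86, 0, 0]],
    [0.0, [0, -0.0035, 0.013], [-3.72, 0, 0]],
    [0.0, [0, -0.0028, 0.0129], [-3.72, 0, 0]],
    [0.0, [0, -0.002, 0.0131], [-3.72, 0, 0]],
    [0.0, [0, -0.0012, 0.0131], [-3.72, 0, 0]],
    [0.0, [0, -0.0002, 0.0131], [-3.72, 0, 0]],
    [0.0, [0, 0.0006, 0.0131], [-3.72, 0, 0]],
    [0.0, [0, 0.0006, 0.0085], [-2.3, 0, 0]]
  ]
}}

```text
time: 18.98
position: [0.6598, -0.0375, 0.2751]
ee_rot: [0.712, 0.696, -0.064, 0.066]
wrist_force: [-0.8, 9.8, -3.8]
grip_width: 0.266
gripper_force: 47.3
```

Call:
{"api": "carry_out", "payload": {
  "series": [
    [0.0, [0, 0.0006, 0.005], [-1.4, 0, 0]],
    [0.0, [0, 0, 0], [0, 0, 0]],
    [0.0, [0, 0, 0], [0, 0, 0]]
  ]
}}

```text
time: 19.23
position: [0.6599, -0.0364, 0.279]
ee_rot: [0.711, 0.696, -0.072, 0.073]
wrist_force: [-1.8, 11.8, -0.4]
grip_width: 0.263
gripper_force: 47.2
```

```bash
python3 st.py
```

```text
t 19.2333 hold [ 0.6599 -0.0326  0.2973] r 0.20394825307668332 theta -0.00925245274715164 tilt -11.719782156827199
F [-1.8448 11.8225 -0.351 ] square 2.6914874990957824 gw 0.2627046746835615 47.15984523296356 M [2.4406 0.377  0.0299] J [ 0.0419  0.5939  0.6325  1.6191 -0.2043  1.6342]
```

Call:
{"api": "carry_out", "payload": {
  "series": [
    [0.0, [0, -0.001, -0.0065], [1.86, 0, 0]],
    [0.0, [0, -0.0008, -0.0065], [1.86, 0, 0]],
    [0.0, [0, -0.0006, -0.0066], [1.86, 0, 0]],
    [0.0, [0, -0.0004, -0.0066], [1.86, 0, 0]],
    [0.0, [0, 0, -0.004], [1.1, 0, 0]],
    [0.0, [0, 0, 0], [0, 0, 0]],
    [0.0, [0, 0, 0], [0, 0, 0]]
  ]
}}

```text
time: 19.82
position: [0.6597, -0.0392, 0.2489]
ee_rot: [0.714, 0.699, -0.019, 0.019]
wrist_force: [-3.6, 15.7, 2.9]
grip_width: 0.261
gripper_force: 47.4
```

```bash
python3 st.py
```

```text
t 19.8167 hold [ 0.6597 -0.0382  0.2675] r 0.20397505374501892 theta 0.139300814339063 tilt -3.066591543582451
F [-3.641  15.7118  2.8771] square 4.595271254168378 gw 0.26111022172445536 47.39779472351074 M [2.8375 0.577  0.0412] J [-0.0338  0.5777  0.5442  1.5367 -0.0535  1.5582]
```

Call:
{"api": "carry_out", "payload": {
  "series": [
    [0.0, [0, 0.0016, -0.005], [1.43, 0, 0]],
    [0.0, [0, 0, -0.005], [1.43, 0, 0]],
    [0.0, [0, 0, 0], [0, 0, 0]],
    [0.0, [0, 0, 0], [0, 0, 0]]
  ]
}}

```text
time: 20.15
position: [0.6597, -0.0391, 0.239]
ee_rot: [0.715, 0.699, -0.003, 0.002]
wrist_force: [-3.9, 4.1, 4.7]
grip_width: 0.263
gripper_force: 47.4
```

```bash
python3 st.py
```

```text
t 20.15 hold [ 0.6597 -0.039   0.2577] r 0.2038718269253952 theta 0.1875558728782217 tilt -0.34934450759314317
F [-3.8731  4.0818  4.6534] square 4.899078929394235 gw 0.262573680236094 47.38330006599426 M [0.8255 0.6303 0.1401] J [-0.0562  0.5769  0.5191  1.5139 -0.0062  1.5368]
```

Call:
{"api": "carry_out", "payload": {
  "series": [
    [0.0, [0, 0.0004, -0.005], [1.43, 0, 0]],
    [0.0, [0, 0.0002, -0.005], [1.43, 0, 0]],
    [0.0, [0, 0, 0], [0, 0, 0]],
    [0.0, [0, 0, 0], [0, 0, 0]]
  ]
}}

```text
time: 20.48
position: [0.6597, -0.0386, 0.229]
ee_rot: [0.715, 0.699, 0.015, -0.016]
wrist_force: [-3.8, 3.0, 4.7]
grip_width: 0.259
gripper_force: 47.4
```

```bash
python3 st.py
```

```text
t 20.4833 hold [ 0.6597 -0.0394  0.2477] r 0.20388599931342372 theta 0.236819501188549 tilt 2.5068880845753947
F [-3.7816  3.0302  4.6761] square 4.715618352964288 gw 0.2591017482823131 47.36861050128937 M [0.7735 0.5596 0.158 ] J [-0.0791  0.5784  0.4956  1.4928  0.0435  1.5139]
```

Call:
{"api": "carry_out", "payload": {
  "series": [
    [0.0, [0, 0.0006, -0.005], [1.43, 0, 0]],
    [0.0, [0, 0.0005, -0.005], [1.43, 0, 0]],
    [0.0, [0, 0, 0], [0, 0, 0]],
    [0.0, [0, 0, 0], [0, 0, 0]]
  ]
}}

```text
time: 20.82
position: [0.6598, -0.0375, 0.2195]
ee_rot: [0.714, 0.698, 0.032, -0.034]
wrist_force: [-5.6, 3.0, 9.0]
grip_width: 0.259
gripper_force: 47.8
```

```bash
python3 st.py
```

```text
t 20.8167 hold [ 0.6598 -0.0393  0.2381] r 0.203876840548985 theta 0.283995903270802 tilt 5.359268922507565
F [-5.6345  2.9619  8.9543] square 8.848478661306697 gw 0.259385816819801 47.75221645832062 M [0.6839 0.854  0.1811] J [-0.1011  0.5816  0.4742  1.4736  0.093   1.4915]
```

The flange has landed and the force is climbing (8.8 N). I'll go on in small steps towards about 13.5 N.

Call:
{"api": "carry_out", "payload": {
  "series": [
    [0.0, [0, 0.0003, -0.0025], [0.7, 0, 0]],
    [0.0, [0, 0.0003, -0.0025], [0.7, 0, 0]],
    [0.0, [0, 0, 0], [0, 0, 0]],
    [0.0, [0, 0, 0], [0, 0, 0]]
  ]
}}

```text
time: 21.15
position: [0.6598, -0.0369, 0.2149]
ee_rot: [0.714, 0.698, 0.041, -0.042]
wrist_force: [-7.2, 2.8, 12.9]
grip_width: 0.26
gripper_force: 48.2
```

```bash
python3 st.py
```

```text
t 21.15 hold [ 0.6598 -0.0391  0.2335] r 0.2038942516308258 theta 0.30659040252920333 tilt 6.739391331687369
F [-7.192   2.8413 12.9178] square 12.736437759158319 gw 0.2602296857422115 48.181663155555725 M [0.7081 1.0439 0.2509] J [-0.1115  0.5836  0.4641  1.4648  0.1168  1.4806]
```

Call:
{"api": "carry_out", "payload": {
  "series": [
    [0.0, [0, 0.0001, -0.001], [0.28, 0, 0]],
    [0.0, [0, 0, 0], [0, 0, 0]],
    [0.0, [0, 0, 0], [0, 0, 0]]
  ]
}}

```text
time: 21.4
position: [0.6598, -0.0367, 0.2141]
ee_rot: [0.714, 0.698, 0.043, -0.044]
wrist_force: [-7.4, 3.3, 12.3]
grip_width: 0.256
gripper_force: 48.3
```

```bash
python3 st.py
```

```text
t 21.4 hold [ 0.6598 -0.039   0.2326] r 0.20388732070820698 theta 0.3107816971541298 tilt 7.010253489545945
F [-7.3772  3.3184 12.3229] square 12.09861084025278 gw 0.256380005210228 48.289164304733276 M [0.7058 1.1374 0.2731] J [-0.1135  0.584   0.4622  1.4632  0.1215  1.4784]
```

Call:
{"api": "carry_out", "payload": {
  "series": [
    [0.0, [0, 0.0002, -0.0015], [0.42, 0, 0]],
    [0.0, [0, 0, 0], [0, 0, 0]],
    [0.0, [0, 0, 0], [0, 0, 0]],
    [0.0, [0, 0, 0], [0, 0, 0]]
  ]
}}

```text
time: 21.73
position: [0.6598, -0.0365, 0.2127]
ee_rot: [0.713, 0.698, 0.045, -0.046]
wrist_force: [-7.5, 2.2, 13.5]
grip_width: 0.261
gripper_force: 48.3
```

```bash
python3 st.py
```

```text
t 21.7333 hold [ 0.6598 -0.0389  0.2312] r 0.20388558284662314 theta 0.3177146053033474 tilt 7.4296456356716245
F [-7.5308  2.2424 13.4675] square 13.284893632217816 gw 0.26134393077566476 48.343979716300964 M [0.7493 1.1689 0.3447] J [-0.1166  0.5848  0.4592  1.4606  0.1288  1.4752]
```

Seated firmly at 13.3 N, so I'm stopping there. Now the handle goes back up to its top rest.

Call:
{"api": "carry_out", "payload": {
  "series": [
    [0.0, [0, -0.001, 0.007], [-1.98, 0, 0]],
    [0.0, [0, -0.0012, 0.014], [-3.97, 0, 0]],
    [0.0, [0, -0.0004, 0.0141], [-3.97, 0, 0]],
    [0.0, [0, 0.0008, 0.0141], [-3.97, 0, 0]],
    [0.0, [0, 0.0016, 0.013], [-3.7, 0, 0]],
    [0.0, [0, 0.0008, 0.004], [-1.1, 0, 0]],
    [0.0, [0, 0.0004, 0.003], [-0.8, 0, 0]],
    [0.0, [0, 0, 0], [0, 0, 0]]
  ]
}}

```text
time: 22.4
position: [0.6599, -0.0361, 0.2811]
ee_rot: [0.711, 0.695, -0.075, 0.076]
wrist_force: [-2.3, -3.5, 3.0]
grip_width: 0.259
gripper_force: 47.0
```

```bash
python3 st.py
```

```text
t 22.4 hold [ 0.6599 -0.0321  0.2994] r 0.20401576716412104 theta -0.019777566141898018 tilt -12.217601397840708
F [-2.3094 -3.4526  2.9959] square 1.9673341101677484 gw 0.25945409150753207 47.021448612213135 M [-0.7753  0.707   0.1922] J [ 0.0465  0.5955  0.6391  1.6253 -0.213   1.64  ]
```

Near the rest. I'll push up gently until it is felt.

Call:
{"api": "carry_out", "payload": {
  "series": [
    [0.0, [0, 0.0003, 0.0015], [-0.4, 0, 0]],
    [0.0, [0, 0.0003, 0.0015], [-0.4, 0, 0]],
    [0.0, [0, 0, 0], [0, 0, 0]]
  ]
}}

```text
time: 22.65
position: [0.6599, -0.0356, 0.2836]
ee_rot: [0.71, 0.695, -0.079, 0.08]
wrist_force: [-4.2, -2.4, 3.0]
grip_width: 0.259
gripper_force: 46.7
```

```bash
python3 st.py
```

```text
t 22.65 hold [ 0.6599 -0.0315  0.3018] r 0.2040264409165755 theta -0.032278709759071544 tilt -12.937479522008845
F [-4.1998 -2.3955  2.9687] square 2.1839265246459614 gw 0.2591211243167173 46.71772599220276 M [-0.4492  0.7777  0.2124] J [ 0.053   0.5985  0.6486  1.6341 -0.2254  1.6479]
```

Call:
{"api": "carry_out", "payload": {
  "series": [
    [0.0, [0, 0.0003, 0.0015], [-0.4, 0, 0]],
    [0.0, [0, 0.0003, 0.0015], [-0.4, 0, 0]],
    [0.0, [0, 0, 0], [0, 0, 0]]
  ]
}}

```text
time: 22.9
position: [0.6599, -0.0353, 0.2858]
ee_rot: [0.71, 0.694, -0.085, 0.085]
wrist_force: [-1.0, -5.3, -6.0]
grip_width: 0.258
gripper_force: 46.0
```

```bash
python3 st.py
```

```text
t 22.9 hold [ 0.6599 -0.0308  0.3039] r 0.20400283463399135 theta -0.04297889692649448 tilt -13.765003610124785
F [-1.0477 -5.3046 -5.9854] square -7.262368229221859 gw 0.25817011502826426 45.99595248699188 M [-0.412   0.4074  0.3892] J [ 0.0602  0.6027  0.6584  1.6435 -0.2397  1.656 ]
```

The rest is felt (-7 N). Letting go and backing off along the tool axis.

Call:
{"api": "carry_out", "payload": {
  "series": [
    [0.06, [0, 0, 0], [0, 0, 0]],
    [0.06, [0, 0, 0], [0, 0, 0]],
    [0.06, [0, 0, 0], [0, 0, 0]],
    [0.06, [0, 0, 0], [0, 0, 0]],
    [0.06, [0, 0.004, 0.015], [0, 0, 0]],
    [0.06, [0, 0.006, 0.025], [0, 0, 0]],
    [0.06, [0, 0.006, 0.025], [0, 0, 0]],
    [0.06, [-0.01, 0.0, 0.02], [0, 0, 0]]
  ]
}}

```text
time: 23.57
position: [0.6505, -0.0189, 0.3696]
ee_rot: [0.71, 0.694, -0.084, 0.085]
wrist_force: [1.1, -0.6, 0.0]
grip_width: 0.703
gripper_force: 0.0
```

Call:
{"api": "carry_out", "payload": {
  "series": [
    [0.06, [-0.035, 0, 0.01], [5, 0, 0]],
    [0.06, [-0.035, 0, 0], [5, 0, 0]],
    [0.06, [-0.035, -0.02, 0], [4, 0, 0]],
    [0.06, [-0.035, -0.02, 0], [0, 0, 0]],
    [0.06, [-0.03, -0.03, 0], [0, 0, 0]],
    [0.06, [0, -0.035, 0], [0, 0, 0]],
    [0.06, [0, -0.03, 0], [0, 0, 0]],
    [0.06, [0, 0, 0], [0, 0, 0]]
  ]
}}

```text
time: 24.23
position: [0.5016, -0.1572, 0.3779]
ee_rot: [0.716, 0.697, -0.017, 0.016]
wrist_force: [0.0, 0.0, -0.2]
grip_width: 0.704
gripper_force: 0.0
```

```bash
python3 - <<'E'
from h import *
np.set_printoptions(precision=4,suppress=True)
s=bot.state(); print(s["position"],s["wrist_force"])
q=eyes.capture("scene"); t=eyes.capture("top")
for n,z in dict(rod=.054,bush=.094,seat=.054,ram=.098,grip=.2945).items():
    for x in eyes.place_of(n,q)[:2]: print(n,round(x["p"],2),np.round(x["uv"],1),atz(q,x["uv"],z))
a=cv2.resize(q["color"][230:380,290:480],(760,600),interpolation=2)
cv2.imwrite("pics/end.png",a[...,::-1])
E
```

```text
[ 0.5016 -0.1572  0.3779] [ 0.0178  0.0031 -0.1801]
rod 0.88 [390.7 313.8] [0.5864 0.1419 0.054 ]
rod 0.8 [370.6 225.2] [0.238  0.1621 0.054 ]
bush 0.74 [378.2 206.5] [0.2031 0.1875 0.094 ]
bush 0.6 [394.1 303.6] [0.5938 0.1431 0.094 ]
seat 0.89 [388.1 318.2] [0.5994 0.1329 0.054 ]
seat 0.55 [393.9 382.9] [0.774  0.1065 0.054 ]
ram 0.83 [391.  299.3] [0.5837 0.1378 0.098 ]
ram 0.31 [348.8 283.1] [0.5231 0.0515 0.098 ]
grip 0.63 [322.3 258.9] [ 0.6671 -0.0325  0.2945]
```

View pics/end.png

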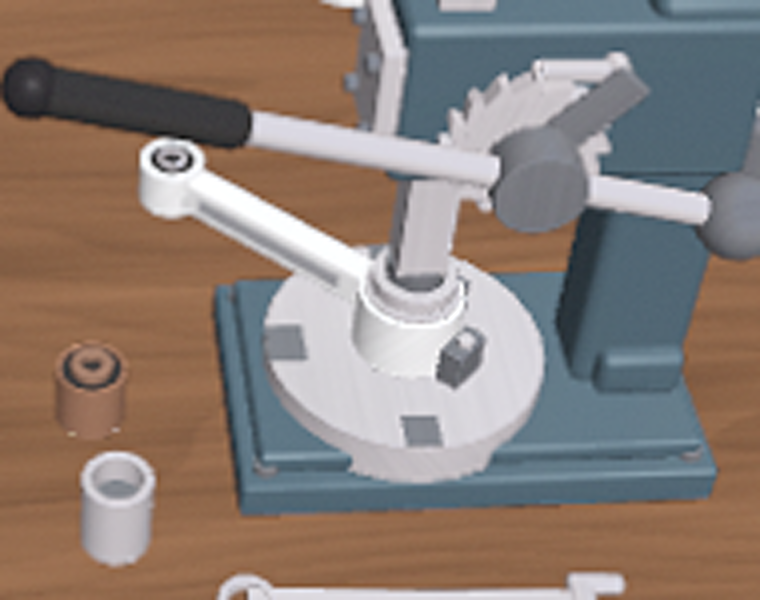

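The picture shows the flange flat on the eye under the ram nose at (415,285), and the eye against the jaw at (460,355). The handle is up, with its grip at (130,105), and the old bush and socket are undisturbed. Handing in.

```bash
python3 -c "
from rig import close_job
print(close_job())"
```

```text
the job is handed in; nothing more can be done
None
```

The job is handed in: the big eye is in the vee (near-jaw contact visible, far jaw judged by feel and position), the bush was pressed home at about 13 N, and the handle is back at its top rest and released. Two early strokes peaked briefly at about 65 N and 50 N wrist force, before the flange had landed.

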